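Free the pipette canister from its ratchet clamp and tip it up on its foot

TASK

The square steel pipette canister lies locked in the bench clamp: lift the red ratchet pawl, slide the orange clamp bar all the way back, then tip the canister up, pivoting on its dark foot end without lifting that end off the bench, so that it is left standing upright by itself with the blue cap on top, wholly on the green pad. Leave the culture dishes, tip box, bottle and jar of sticks where they are.

Things in the scene. Friction and masses are not known exactly. Their poses are not given: they have to be found in the camera images.
- clamp: Bench clamp; origin on the bench under the lying canister's middle. x: the way the bar slides back; y: along the canister, foot to cap; z up. In mm: grey fence x -48 to -24, y -50 to 10, 38 high; foot plate x 55 to 170, y -58 to 18, 8 high, with guide cheeks x 60 to 160, y -36 to -4, 50 high (63 at the pawl hinge).
- pad_centre (a point): Centre, on the bench surface, of the flat green pad (100 x 100 mm, under 1 mm thick) beyond the canister's foot, at clamp x 0, y -117.5 mm.
- pawl (a joint): Red ratchet pawl, rad: 0 down (nose behind a tooth: the bar can slip back only about 6 mm), clear of the teeth above 0.6, 1.45 fully lifted. Hinge axis along clamp y, at clamp x 150 mm, 55 mm high; its free end points to -x and swings up, then towards +x. Stiff hinge (0.06 N m): stays where it is left.
- pawl_pin (a point): Grasp point of the pawl, on its round red side pin: 12 mm diameter, along clamp y. When down it is 60 mm towards clamp -x from the hinge axis and 5 mm above it, so 60 mm high. The pin sticks out 45 mm to +y from the 12 mm wide arm; this point is 26 mm from the arm. Below it is only the 8 mm foot plate.
- bar (a joint): Orange clamp bar, m: 0 clamping, 0.045 fully back along clamp +x. About 3 N friction, stays where it is left. At 0 its 6 mm thick lip (top 53 mm high) reaches 20 mm over the canister at clamp y -48 to 8 mm, so the canister cannot be raised; clear when fully back.
- bar_handle (a point): Grasp point of the bar, 80 mm high on the axis of its upright round black handle: 16 mm diameter, 53 to 100 mm above the bench.
- can_mid (a point): Centre of the loose canister: square steel, 45 x 45 x 190 mm, 0.22 to 0.45 kg. Own y axis from foot (dark band) to cap (blue, 34 mm long, a 7 mm seen-only knob beyond it). Lies flat on the bench at first, centre 22.5 mm high, 1 to 2 mm of play between fence and bar.
- can_foot (a point): Centre of the canister's foot end face, 95 mm from its centre.
- dishes_mid (a point): Bystander: stack of three dark red culture dishes, 91 mm diameter, 49 mm high; point at half height on the axis.
- tipbox_mid (a point): Bystander: pipette-tip box with yellow top, 78 x 113 mm (113 along its own y), 55 mm high; point 24 mm above the bench in its middle.
- bottle_mid (a point): Bystander: amber bottle with white cap, 62 mm diameter, 160 mm high; point at half height on the axis.
- jar_mid (a point): Bystander: pale jar of wooden sticks, 72 mm diameter, 100 mm high, the sticks reach 142 mm; point 50 mm above the bench on the axis.
Things that resemble listed ones, but are neither listed nor needed, are in the scene too. What is shaped like the part that bears can_mid but pink is not meant.

How it is judged:
By the outcome, as a careful person would: the job done as asked, in the order asked, and still so for the second after the job is handed in, with the robot touching nothing.
It also fails if it takes over 67 s, if anything falls off the work surface, if the arm or the gripper's body presses on something with over 40 N, if the wrist force passes 120 N, or if a joint passes its speed limit or range.

ROBOT

A 6-joint arm with a two-finger parallel gripper is mounted at the origin on the work surface. World frame = base frame: x ahead of the robot, y to its left, z up, the work surface at z = 0. Lengths are in mm, angles in rad, forces in N, time in s.
With the tool pointing down it reaches from about 400 to 825 mm from the base axis. Payload 7 kg.
Tool frame: the origin (TCP) lies at the very end of the fingers, on their centre line; the grasp point (between the pads) lies 19 mm behind it; z points along the fingers, y is the line along which they close (so a half turn about z gives the same grasp; the last joint's range is limited). The gripper opens to 85 mm and grips with 20 to 120 N. Pads are 22 mm wide; open, the fingers measure 114 mm over their backs; the gripper's body (76 mm by 85 mm) begins 54 mm behind the grasp point. The pads swing forward as they close: fully open they stand 13 mm farther back than shut.
Start: joints at [-0.857, 0.359, 0.012, 0, -1.224, -0.288], TCP at [278.78, -614.717, 231.302] pointing down, gripper open.
Joint ranges: [-3.07, 3.07], [-1.43, 2.12], [-1.02, 1.25], [-3.03, 1.67], [-3.05, -0], [-3.03, 3.03]. Speed limits (rad/s): [2.39, 2.39, 3.01, 3.14, 3.14, 3.14].

INTERFACE

Orientations are given as a unit quaternion [x, y, z, w].
In Python, from workcell import ctrl gives the robot as it stands.
- The arm moves only by the shell command python3 -m creep 'ROWS' [FORCE]. ROWS is JSON, one flat list of numbers, 7 for each row, row after row: the turn, a rotation vector about the tool's x, y, z in rad, then the shift along the tool's x, y, z in cm, then the finger opening in cm, from 0 to 8.54. A call has 1 to 8 rows; each row shifts and turns the commanded pose from where the row before left it, along the tool's axes as they then stand; what a row does not reach is not made up. A row lasts 1/12 s, in which the tool goes at most 41.7 mm and 7.16 degrees, less where a joint would pass 70% of its speed; a pose out of reach is approached as far as the arm can. A call is refused whole if a number of a shift passes 4.17 or a number of a turn 0.125, either way. A call with a gripper value outside its range is refused whole. The fingers move at their own pace and stop on an object; FORCE is the grip in N (left out, the last holds). Time passes only in rows, so rows that do not move let the fingers close. It gives the time, the measured TCP pose, the force, the opening and the grip force at its end, in the units of the state.
- ctrl.observe(): the state, without advancing time (a new reading comes with each control period).
- ctrl.get_image(name): name is "side" or "top" or "wrist"; returns (picture, depth): 420x560x3 uint8, red, green, blue; 420x560 float32, mm along the optical axis (not along the pixel's ray), 0 where there is no reading.
- ctrl.camera_info(name): a dict with "mtx" (3x3 intrinsics, pixels), "position" and "orientation" of the camera in the world. Camera axes: x right, y down, z forward; pixel columns grow to the right and rows downward; lengths in mm; the calibration is good to about 2 mm. A picture is of the moment at which its call begins: read the wrist's pose just before it. camera_info takes no time and is no camera call; for the wrist camera it gives the pose at the moment of the call.
- ctrl.finish_job(): hands the job in; it is judged then, once.
The state is a dict: "t": time; "joints": joint angles; "dq": joint speeds; "effort": joint torques, N m; "ee_pos": TCP position; "orientation": TCP orientation; "ft_force": force on the tool from outside, world axes, zero at the start; "wrist_torque": the same for the moment, N m; "width": finger opening in mm; "gripper_force": force on a finger pad.
Only numpy, scipy, OpenCV 4.12 (cv2) and the standard library are available. Lean on these libraries where they do the work, as an engineer would, in place of code of your own. Each camera call takes 0.05 s, during which the arm holds its last target. There are 200 camera calls.

## Working session

There is one attempt and no reset: what is moved stays moved. The work goes in short steps, Python scripts to look and compute and a shell command to move; the robot and the scene stay as the last step left them, time stands still between calls to the robot, and variables do not carry over. Pictures are saved under pics/ and viewed, at most 10 in all, crops included, and the job is handed in when it is done.

```bash
ls; mkdir -p pics; cat > h.py <<'E'
import numpy as np, cv2
from scipy.spatial.transform import Rotation as R
from workcell import ctrl
def cam(n):
    i=ctrl.camera_info(n); return np.array(i["mtx"]),np.array(i["position"]),R.from_quat(i["orientation"]).as_matrix()
def shot(n,f=None):
    c=cam(n); im,d=ctrl.get_image(n)
    if f: cv2.imwrite(f"pics/{f}.png",im[:,:,::-1])
    return im,d,c
def plane(c,u,v,z):
    K,p,M=c; r=M@np.linalg.solve(K,[u,v,1]); return p+r*(z-p[2])/r[2]
def pt(c,d,u,v):
    K,p,M=c; return p+M@(np.linalg.solve(K,[u,v,1])*d[v,u])
def cloud(c,d):
    K,p,M=c; v,u=np.mgrid[:d.shape[0],:d.shape[1]]
    q=np.stack([u,v,np.ones_like(u)],-1)@np.linalg.inv(K).T*d[...,None]; return q@M.T+p
def proj(c,P):
    K,p,M=c; q=K@(M.T@(np.array(P)-p)); return q[:2]/q[2]
E
python3 - <<'E'
from h import *
for n in("top","side"):
    im,d,c=shot(n,n+"0"); np.save(n+"d.npy",d); print(n,c[1].round(),c[2].round(2).tolist(),c[0][0,0])
print(ctrl.observe())
E
```

```text
pics
top [ 434.  -35. 1049.] [[0.02, -0.99, 0.14], [-1.0, -0.02, 0.04], [-0.03, -0.14, -0.99]] 518.8795759725645
side [372. 465. 626.] [[-0.93, -0.24, 0.26], [-0.36, 0.67, -0.65], [-0.01, -0.7, -0.71]] 383.4441350355696
{'t': 0.1, 'joints': array([-8.56910307e-01,  3.59305868e-01,  1.11657258e-02, -2.86347969e-04,
       -1.22413509e+00, -2.88132769e-01]), 'dq': array([-0.00098776, -0.00195692,  0.00297624,  0.00087874,  0.00122874,
        0.00160136]), 'effort': array([-1.58885763e-03, -5.84762871e+01,  2.94110870e+01,  6.95449457e+00,
       -3.10989890e-03,  5.28337949e-06]), 'ee_pos': array([ 278.58840707, -614.35224751,  230.47410098]), 'orientation': array([-2.11224758e-01,  9.77437229e-01,  7.13233408e-04, -2.37092096e-04]), 'ft_force': array([-0.71422363,  0.14237561, -0.05397193]), 'wrist_torque': array([-0.03622174, -0.03493177, -0.0090965 ]), 'gripper_force': 0.0, 'width': 85.16217304272745}
```

View pics/top0.png

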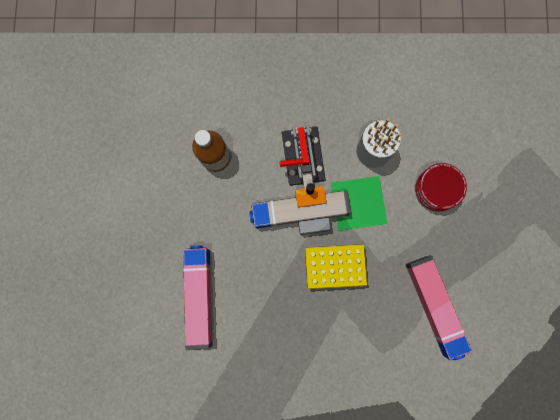

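View pics/side0.png

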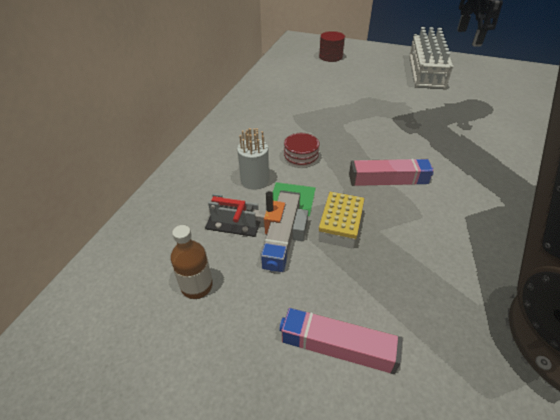

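Candidates for the canister: steel one at top-view (300,210), lying in the clamp with its blue cap at (262,214); pink lookalikes at (196,300) and (440,310), to be ignored. The red pawl has its pin at (290,162), the black handle is at (310,188), and the green pad at (360,203). Dark red dishes are at (442,187); the similar dark-red can and white rack in the side view aren't needed. I choose the steel one.

```bash
python3 - <<'E'
from h import *
out={}
for n in("top","side"):
    im=cv2.imread(f"pics/{n}0.png"); d=np.load(n+"d.npy"); c=cam(n); X=cloud(c,d); h=cv2.cvtColor(im,cv2.COLOR_BGR2HSV)
    H,S,V=h[...,0].astype(int),h[...,1],h[...,2]
    near=(abs(X[...,0]-480)<250)&(abs(X[...,1]+60)<180)
    def show(name,m):
        P=X[m&(d>0)]
        if len(P)==0: print(n,name,'none');return
        if len(P)>5:
            r=cv2.minAreaRect(P[:,:2].astype(np.float32)); print(n,name,len(P),'med',np.median(P,0).round(),'rect',np.round(r[0]),np.round(r[1]),round(r[2],1),'z',np.percentile(P[:,2],[2,98]).round())
    show('green',(H>45)&(H<75)&(S>120))
    show('blue',(H>105)&(H<125)&(S>150)&near&(X[...,1]<60))
    show('bluetop',(H>105)&(H<125)&(S>150)&near&(X[...,2]>40)&(X[...,1]<60))
    show('orange',(H>7)&(H<16)&(S>200)&(V>130)&near)
    red=((H<5)|(H>175))&(S>180)&(V>120)&near&(X[...,1]>-130); show('red',red)
    P=X[red]; P=P[P[:,1]>np.median(P[:,1])] 
    steel=(S<80)&near&(X[...,2]>40)&(X[...,2]<49)&(X[...,0]<470); show('steel',steel)
    show('handle',(V<50)&near&(X[...,2]>70)&(X[...,2]<110)&(S<120))
    if n=='top':
        cv2.imwrite('pics/crop.png',cv2.resize(im[110:250,230:400],None,fx=4.4,fy=4.2,interpolation=cv2.INTER_CUBIC))
        np.savez('X.npz',X=X,red=red)
    o=np.argwhere(red); print(n,'redpix bbox',o.min(0),o.max(0))
E
```

```text
top green 1977 med [ 583. -169.    2.] rect [ 583. -162.] [100. 100.] 9.1 z [-3.  6.]
top blue 341 med [550.  35.  45.] rect [551.  37.] [43. 37.] 8.7 z [18. 50.]
top bluetop 292 med [552.  33.  46.] rect [553.  35.] [40. 31.] 9.2 z [42. 50.]
top orange 94 med [587. -70.  54.] rect [587. -62.] [33. 55.] 8.8 z [50. 57.]
top red 331 med [666. -43.  65.] rect [683. -26.] [72. 56.] 7.6 z [60. 69.]
top steel none
top handle 59 med [595. -60. 100.] rect [596. -61.] [13. 13.] 1.7 z [ 75. 103.]
top redpix bbox [127 280] [203 454]
side green 475 med [ 563. -186.    2.] rect [ 577. -137.] [ 96. 145.] 8.8 z [-1.  4.]
side blue 230 med [549.  36.  46.] rect [550.  39.] [38. 36.] 7.0 z [32. 48.]
side bluetop 200 med [550.  34.  46.] rect [550.  34.] [38. 26.] 7.0 z [44. 48.]
side orange none
side red 90 med [670. -43.  65.] rect [672. -38.] [43. 85.] 62.9 z [62. 68.]
side handle 63 med [593. -55.  87.] rect [594. -57.] [ 9. 10.] 32.4 z [ 71. 102.]
side redpix bbox [198 213] [218 243]
```

View pics/crop.png

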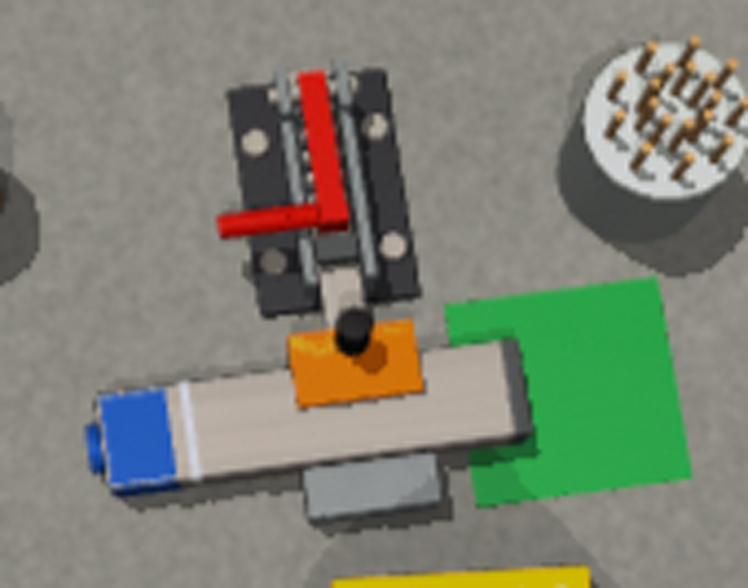

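The crop confirms it: steel body with a dark foot at crop (518,385) on the pad and the blue cap at (140,440). The red pin tip is at (222,225), at the clamp's left (+y) side. The handle is at (353,330). Next I set up the clamp frame and work out the first move.

```bash
cat >> h.py <<'E'
import json,os
F=dict(o=[565,-46],a=8.8)
if os.path.exists('F.json'): F=json.load(open('F.json'))
def fr():
    a=np.radians(F['a']); M=np.array([[np.cos(a),-np.sin(a),0],[np.sin(a),np.cos(a),0],[0,0,1]]); return np.array([*F['o'],0.]),M
def toC(P): o,M=fr(); return (np.asarray(P)-o)@M
def toW(P): o,M=fr(); return o+M@np.array(P,float)
def toolR(tilt=0): # tilt about clamp x, deg; 0 = down, tool x=-yc, y=-xc
    o,M=fr(); B=np.array([[0,-1,0],[-1,0,0],[0,0,-1]]).T
    return R.from_matrix(M)*R.from_euler('x',tilt,degrees=True)*R.from_matrix(B)
def need(P,tilt=0):
    """P: wanted TCP in clamp mm. prints turn (tool, rad) then shift in the turned tool axes (cm)"""
    s=ctrl.observe(); r0=R.from_quat(s['orientation']); T=toolR(tilt)
    print('t',round(s['t'],2),'TCPc',toC(s['ee_pos']).round(1),'turn',(r0.inv()*T).as_rotvec().round(3),'then shift cm',(T.inv().apply(toW(P)-s['ee_pos'])/10).round(2),'F',np.round(s['ft_force'],1),'w',round(s['width'],1),'q',s['joints'].round(2))
E
python3 -c "
from h import *
need([90,12,230])"
```

```text
t 0.1 TCPc [-370.  -517.8  230.5] turn [ 1.000e-03  1.000e-03 -1.299e+00] then shift cm [-5.298e+01 -4.600e+01  5.000e-02] F [-0.7  0.1 -0.1] w 85.2 q [-0.86  0.36  0.01 -0.   -1.22 -0.29]
```

```bash
python3 -m creep '[0,0,-0.118,0,0,0,8.5,0,0,-0.118,0,0,0,8.5,0,0,-0.118,0,0,0,8.5,0,0,-0.118,0,0,0,8.5,0,0,-0.118,0,0,0,8.5,0,0,-0.118,0,0,0,8.5,0,0,-0.118,0,0,0,8.5,0,0,-0.118,0,0,0,8.5]' >/dev/null
python3 -m creep '[0,0,-0.118,0,0,0,8.5,0,0,-0.118,0,0,0,8.5,0,0,-0.118,0,0,0,8.5,0,0,0,-2.6,-2.3,0,8.5,0,0,0,-2.6,-2.3,0,8.5,0,0,0,-2.6,-2.3,0,8.5,0,0,0,-2.6,-2.3,0,8.5,0,0,0,-2.6,-2.3,0,8.5]' 
python3 -m creep '[0,0,0,-2.6,-2.3,0,8.5,0,0,0,-2.6,-2.3,0,8.5,0,0,0,-2.6,-2.3,0,8.5,0,0,0,-2.6,-2.3,0,8.5,0,0,0,-2.6,-2.3,0,8.5,0,0,0,-2.6,-2.3,0,8.5,0,0,0,-2.6,-2.3,0,8.5,0,0,0,-2.6,-2.3,0,8.5]'
python3 -c "
from h import *
need([90,12,230])"
```

```text
t: 1.43
ee_pos: [373.0, -467.2, 230.9]
orientation: [0.759, -0.651, -0.0, -0.0]
ft_force: [0.9, 0.2, 0.6]
width: 85.1
gripper_force: 0.0
t: 2.1
ee_pos: [523.2, -233.4, 231.2]
orientation: [0.759, -0.651, -0.0, 0.0]
ft_force: [-0.1, 0.3, -0.7]
width: 85.0
gripper_force: 0.0
t 2.1 TCPc [ -70.  -178.8  231.2] turn [ 0.     0.    -0.001] then shift cm [-19.08 -16.     0.12] F [-0.1  0.3 -0.7] w 85.0 q [-0.08  0.19 -0.22 -0.   -1.16  0.23]
```

```bash
python3 -m creep '[0,0,0,-3.2,-2.7,0,6,0,0,0,-3.2,-2.7,0,6,0,0,0,-3.2,-2.7,0,6,0,0,0,-3.2,-2.7,0,6,0,0,0,-2.6,-2.2,0,6,0,0,0,0,0,0,6]' >/dev/null
python3 - <<'E'
from h import *
need([90,12,230])
im,d,c=shot("wrist","w1"); X=cloud(c,d); C=toC(X.reshape(-1,3)).reshape(X.shape); print(c[1].round())
np.savez('w1.npz',C=C)
h=cv2.cvtColor(im,cv2.COLOR_RGB2HSV); H,S,V=h[...,0].astype(int),h[...,1],h[...,2]
red=((H<5)|(H>175))&(S>180)&(V>90)&(d>0)&(C[...,0]>60)&(C[...,2]<90)
if red.any():
    P=C[red]; pin=P[(P[:,0]<110)&(P[:,1]>-12)]; arm=P[P[:,0]>110]
    for n,p in(('pin',pin),('arm',arm)): print(n,len(p),np.percentile(p,[2,50,98],axis=0).round(1).tolist())
o=(H>7)&(H<16)&(S>200)&(V>130)&(d>0); P=C[o]; print('orange',len(P),np.percentile(P,[2,50,98],axis=0).round(1).tolist() if len(P) else '')
hd=(V<50)&(C[...,2]>85)&(C[...,2]<106)&(d>0)&(abs(C[...,0]-30)<30)&(abs(C[...,1]+20)<30); P=C[hd]; print('handle',len(P),np.percentile(P,[2,50,98],axis=0).round(1).tolist() if len(P) else '')
g=(H>45)&(H<75)&(S>120)&(d>0); P=C[g]; print('green',len(P), np.percentile(P,[1,50,99],axis=0).round(1).tolist() if len(P) else '')
b=(H>105)&(H<125)&(S>150)&(d>0)&(C[...,2]>40); P=C[b]; print('blue',len(P), np.percentile(P,[2,50,98],axis=0).round(1).tolist() if len(P) else '')
E
```

```text
t 2.6 TCPc [ 62.1 -22.7 230.1] turn [0.    0.    0.003] then shift cm [-3.47 -2.79  0.01] F [-0.2 -1.  -0.5] w 60.2 q [ 0.21  0.29 -0.09 -0.   -1.19 -0.06]
[ 641. -129.  372.]
pin 582 [[82.5, -11.3, 60.3], [87.6, 8.1, 64.3], [93.2, 28.4, 66.0]]
arm 772 [[111.0, -27.4, 60.5], [132.1, -21.5, 62.2], [153.7, -15.2, 63.7]]
orange 725 [[1.5, -49.2, 50.5], [12.7, -33.6, 52.3], [35.0, 2.6, 54.1]]
handle 194 [[22.2, -29.3, 85.5], [29.0, -25.4, 98.1], [36.2, -14.9, 100.2]]
green 10364 [[-50.7, -167.9, -2.0], [0.1, -128.5, -0.1], [47.3, -71.0, 1.7]]
blue 862 [[-9.1, -25.3, 42.5], [5.8, 78.0, 44.5], [31.9, 93.1, 235.5]]
```

View pics/w1.png

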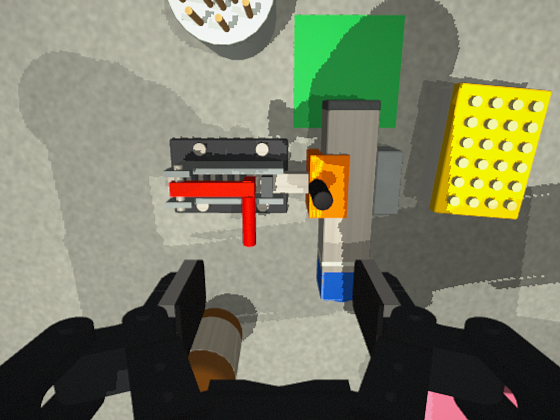

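The wrist view shows the pin at (249,220) sticking out to +y, the handle at (320,195), the canister's blue cap at (336,285) and the foot on the pad. The frame holds to within 1–2 mm, so I correct it slightly and go to the pin.

```bash
echo '{"o":[563.7,-47.2],"a":8.8}'>F.json; python3 -m creep '[0,0,0,-3.5,-2.6,0,5,0,0,0,0,0,0,5,0,0,0,0,0,3,5,0,0,0,0,0,3,5,0,0,0,0,0,0,5]' >/dev/null
python3 - <<'E'
from h import *
need([90,14,42])
E
```

```text
t 3.07 TCPc [ 81.2   7.3 165.1] turn [ 0.01   0.001 -0.002] then shift cm [-0.67 -0.88 12.31] F [-1.1 -0.5 -2.4] w 50.0 q [ 0.26  0.36 -0.14 -0.   -1.08 -0.11]
```

```bash
python3 -m creep '[0,0,0,0,0,0,5,0,0,0,0,0,0,5]' >/dev/null
python3 -c "
from h import *
need([90,14,42])"
```

```text
t 3.23 TCPc [ 85.7   6.6 172.8] turn [-0.001 -0.001 -0.001] then shift cm [-0.74 -0.43 13.08] F [ 0.4 -0.4  0.5] w 50.1 q [ 0.26  0.35 -0.13  0.   -1.08 -0.11]
```

```bash
python3 -m creep '[0,0,0,-0.7,-0.4,0,5,0,0,0,0,0,2.6,5,0,0,0,0,0,2.6,5,0,0,0,0,0,2.6,5,0,0,0,0,0,2.6,5,0,0,0,0,0,2.6,5,0,0,0,0,0,0,5,0,0,0,0,0,0,5]' 
python3 - <<'E'
from h import *
need([90,14,42])
im,d,c=shot("side"); cv2.imwrite('pics/s1.png',cv2.resize(im[140:300,150:390],None,fx=3,fy=3))
E
```

```text
t: 3.9
ee_pos: [650.0, -19.3, 41.7]
orientation: [0.759, -0.651, -0.0, 0.0]
ft_force: [1.6, 0.5, 0.2]
width: 50.2
gripper_force: 0.0
t 3.9 TCPc [89.6 14.4 41.7] turn [ 0.001 -0.    -0.   ] then shift cm [ 0.04 -0.04 -0.03] F [1.6 0.5 0.2] w 50.2 q [ 0.27  0.49 -0.26  0.   -0.82 -0.12]
```

View pics/s1.png

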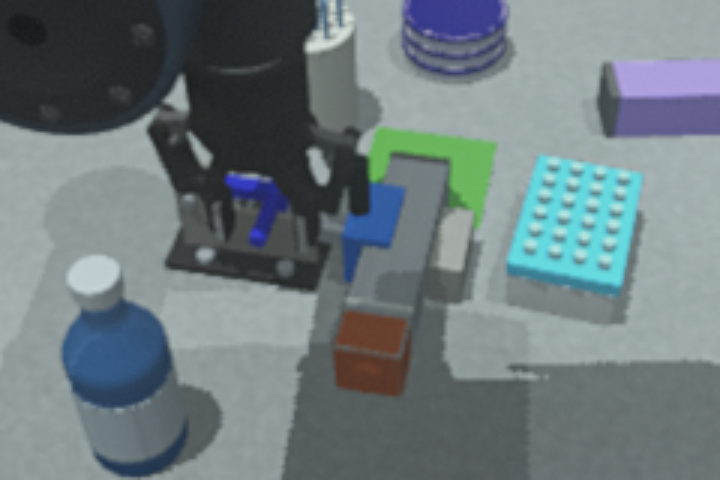

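The pin (265,210 in the crop; colours swapped) is between the fingers. I'll close on it and lift along the hinge arc.

```bash
python3 -m creep '[0,0,0,0,0,0,0.8,0,0,0,0,0,0,0.8,0,0,0,0,0,0,0.8,0,0,0,0,0,0,0.8,0,0,0,0,0,0,0.8,0,0,0,0,0,0,0.8]' 30
python3 -m creep '[0,0,0,0,-0.22,-1.18,0.8,0,0,0,0,-0.45,-1.12,0.8,0,0,0,0,0,0,0.8,0,0,0,0,-0.66,-1.0,0.8,0,0,0,0,-0.85,-0.85,0.8,0,0,0,0,0,0,0.8]'
python3 -m creep '[0,0,0,0,-1.0,-0.67,0.8,0,0,0,0,-1.1,-0.45,0.8,0,0,0,0,0,0,0.8,0,0,0,0,0,0,0.8]'
python3 -c "
from h import *
need([133,14,94])"
```

```text
t: 4.45
ee_pos: [650.4, -19.2, 42.9]
orientation: [0.759, -0.651, 0.001, -0.001]
ft_force: [-1.8, 0.4, 7.0]
width: 11.1
gripper_force: 29.3
t: 4.95
ee_pos: [667.0, -16.5, 83.4]
orientation: [0.759, -0.651, -0.003, 0.003]
ft_force: [-18.0, 2.2, 13.5]
width: 10.7
gripper_force: 30.4
t: 5.28
ee_pos: [691.8, -12.9, 97.3]
orientation: [0.759, -0.651, 0.001, -0.0]
ft_force: [-9.8, 3.2, 19.8]
width: 10.8
gripper_force: 32.0
t 5.28 TCPc [131.9  14.3  97.3] turn [-0.001 -0.001  0.   ] then shift cm [ 0.03 -0.11  0.33] F [-9.8  3.2 19.8] w 10.8 q [ 0.26  0.49 -0.11  0.   -0.97 -0.11]
```

```bash
python3 -m creep '[0,0,0,0,0,0,4,0,0,0,0,0,0,4,0,0,0,0,0,0,4,0,0,0,0,0,-2.5,4,0,0,0,0,0,-3,4,0,0,0,0,0,-3,4,0,0,0,0,0,0,4,0,0,0,0,0,0,4]'
python3 - <<'E'
from h import *
im,d,c=shot("top"); C=toC(cloud(c,d)); h=cv2.cvtColor(im,cv2.COLOR_RGB2HSV); H,S,V=h[...,0].astype(int),h[...,1],h[...,2]
P=C[((H<5)|(H>175))&(S>170)&(V>90)&(d>0)&(abs(C[...,0]-110)<80)&(abs(C[...,1])<60)]; print('red top',len(P),np.percentile(P,[2,50,98],axis=0).round(1).tolist() if len(P) else '')
im,d,c=shot("side"); C=toC(cloud(c,d)); h=cv2.cvtColor(im,cv2.COLOR_RGB2HSV); H,S,V=h[...,0].astype(int),h[...,1],h[...,2]
P=C[((H<5)|(H>175))&(S>170)&(V>90)&(d>0)&(abs(C[...,0]-110)<80)&(abs(C[...,1])<60)]; print('red side',len(P),np.percentile(P,[2,50,98],axis=0).round(1).tolist() if len(P) else '')
need([28,-20,150])
E
```

```text
t: 5.95
ee_pos: [693.3, -12.8, 181.1]
orientation: [0.759, -0.651, 0.001, -0.002]
ft_force: [-0.6, -0.3, -1.6]
width: 40.1
gripper_force: 0.0
red top 173 [[110.6, -24.2, 83.9], [128.4, -15.0, 115.6], [149.0, 30.8, 121.9]]
red side 51 [[109.5, -20.7, 110.9], [128.0, 16.8, 118.0], [132.8, 32.5, 120.3]]
t 6.05 TCPc [131.6  14.4 178.2] turn [ 0.001  0.    -0.001] then shift cm [ 3.44 10.36  2.82] F [-0.3 -0.5 -0.6] w 40.1 q [ 0.26  0.42 -0.02 -0.   -1.13 -0.11]
```

The pawl is up at about 1.2 rad. Now the bar handle.

```bash
python3 -m creep '[0,0,0,1.1,3.4,0,4.5,0,0,0,1.1,3.4,0,4.5,0,0,0,1.1,3.4,0,4.5,0,0,0,0,0,2.9,4.5,0,0,0,0,0,2.9,4.5,0,0,0,0,0,0,4.5,0,0,0,0,0,0,4.5]'>/dev/null
python3 -c "
from h import *
need([29.5,-19,61])"
```

```text
t 6.63 TCPc [ 28.5 -18.8 119.1] turn [ 0.005 -0.    -0.001] then shift cm [ 0.02 -0.1   5.81] F [1.  0.9 0.7] w 45.0 q [ 0.22  0.33 -0.31  0.   -0.94 -0.07]
```

```bash
python3 -m creep '[0,0,0,0,0,1.9,4.5,0,0,0,0,0,1.9,4.5,0,0,0,0,0,1.9,4.5,0,0,0,0,0,0,1.2,0,0,0,0,0,0,1.2,0,0,0,0,0,0,1.2,0,0,0,0,0,0,1.2,0,0,0,0,0,0,1.2]' 40
python3 -c "
from h import *
need([74.5,-19,61])"
```

```text
t: 7.3
ee_pos: [597.2, -60.9, 65.2]
orientation: [0.759, -0.651, 0.001, -0.001]
ft_force: [1.8, 0.3, -3.0]
width: 15.0
gripper_force: 39.6
t 7.3 TCPc [ 31.  -18.7  65.2] turn [-0.002 -0.    -0.   ] then shift cm [ 0.03 -4.35  0.42] F [ 1.8  0.3 -3. ] w 15.0 q [ 0.22  0.39 -0.36  0.   -0.82 -0.07]
```

```bash
python3 -m creep '[0,0,0,0,-0.9,0,1.2,0,0,0,0,-0.9,0,1.2,0,0,0,0,-0.9,0,1.2,0,0,0,0,-0.9,0,1.2,0,0,0,0,-0.7,0,1.2,0,0,0,0,0,0,1.2,0,0,0,0,0,0,1.2]'
python3 -m creep '[0,0,0,0,-0.3,0,1.2,0,0,0,0,0,0,1.2,0,0,0,0,0,0,1.2]'
python3 -c "
from h import *
need([76,-19,61])"
```

```text
t: 7.88
ee_pos: [640.8, -54.1, 65.1]
orientation: [0.759, -0.651, 0.001, -0.001]
ft_force: [-1.9, 0.8, 5.6]
width: 14.4
gripper_force: 40.7
t: 8.13
ee_pos: [640.8, -54.1, 65.0]
orientation: [0.759, -0.651, -0.001, 0.001]
ft_force: [-10.4, 0.8, 12.6]
width: 15.0
gripper_force: 41.5
t 8.13 TCPc [ 75.2 -18.6  65. ] turn [ 0.003 -0.    -0.001] then shift cm [ 0.04 -0.08  0.4 ] F [-10.4   0.8  12.6] w 15.0 q [ 0.22  0.45 -0.26 -0.   -0.86 -0.07]
```

The bar is fully back: it moved 44 mm and is against its stop. Release, rise, and go over the cap.

```bash
python3 -m creep '[0,0,0,0,0.2,0,4.2,0,0,0,0,0,0,4.2,0,0,0,0,0,0,4.2,0,0,0,0,0,-3,4.2,0,0,0,0,0,-3,4.2,0,0,0,0,0,-3,4.2,0,0,0,0,0,-3,8.5,0,0,0,0,0,0,8.5]'>/dev/null
python3 -m creep '[0,0,0,-2.8,2.5,0,8.5,0,0,0,-2.8,2.5,0,8.5,0,0,0,-2.8,2.5,0,8.5,0,0.112,0,0,0,0,8.5,0,0.112,0,0,0,0,8.5,0,0.112,0,0,0,0,8.5,0,0.112,0,0,0,0,8.5,0,0,0,0,0,0,8.5]'>/dev/null
python3 - <<'E'
from h import *
im,d,c=shot("top"); C=toC(cloud(c,d)); h=cv2.cvtColor(im,cv2.COLOR_RGB2HSV); H,S,V=h[...,0].astype(int),h[...,1],h[...,2]
P=C[(V>150)&(S<60)&(C[...,2]>150)&(C[...,2]<168)&(d>0)&(C[...,1]>60)]; print('bottle cap',len(P),np.median(P,0).round() if len(P) else '')
P=C[(H>7)&(H<16)&(S>200)&(V>110)&(d>0)&(C[...,2]>48)&(C[...,2]<58)&(abs(C[...,1]+20)<40)&(abs(C[...,0]-50)<60)]; print('orange',len(P),np.percentile(P,[2,50,98],axis=0).round(1).tolist() if len(P) else '')
need([0.5,64.6,150],-45)
E
```

```text
bottle cap 185 [136. 162. 160.]
orange 84 [[48.9, -46.0, 49.2], [66.2, -26.0, 53.6], [82.8, 9.2, 57.0]]
t 9.52 TCPc [ -0.2  67.3 183.1] turn [-0.001  0.335  0.004] then shift cm [-2.14 -0.07  2.53] F [ 0.5 -0.6 -0.4] w 84.7 q [ 0.64  0.24 -0.54  0.46 -1.06 -0.76]
```

```bash
python3 -m creep '[0,0.112,0,0,0,0,8.5,0,0.112,0,0,0,0,8.5,0,0.112,0,0,0,0,8.5,0,0,0,-2,0,2.2,8.5,0,0,0,-2,0,2.2,8.5,0,0,0,-2,0,2.2,8.5,0,0,0,0,0,0,8.5,0,0,0,0,0,0,8.5]'>/dev/null
python3 - <<'E'
from h import *
need([0.5,64.6,15],-45)
im,d,c=shot("wrist","w2"); C=toC(cloud(c,d)); h=cv2.cvtColor(im,cv2.COLOR_RGB2HSV); H,S,V=h[...,0].astype(int),h[...,1],h[...,2]
P=C[(H>105)&(H<125)&(S>150)&(d>0)&(C[...,2]>41)&(C[...,2]<49)]; print('blue',len(P), np.percentile(P,[2,50,98],axis=0).round(1).tolist() if len(P) else '')
E
```

```text
t 10.18 TCPc [-0.8 60.6 94.7] turn [0.003 0.001 0.   ] then shift cm [-5.91 -0.13  5.35] F [-0.5  0.2  1. ] w 84.8 q [ 0.73  0.46 -0.72  0.75 -1.04 -1.19]
blue 5237 [[-20.0, 65.8, 42.9], [-0.3, 81.0, 44.7], [20.7, 95.4, 46.1]]
```

View pics/w2.png

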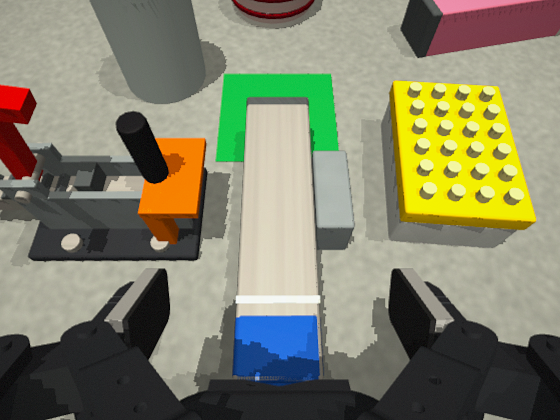

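The wrist view shows the canister unlocked: orange bar back at (172,180), pawl raised at (15,130), cap centred between the fingers at (277,345). I'll descend and grip.

```bash
python3 -m creep '[0,0,0,-1.5,-0.1,1.35,8.5,0,0,0,-1.5,0,1.35,8.5,0,0,0,-1.5,0,1.35,8.5,0,0,0,-1.35,0,1.2,8.5,0,0,0,0,0,0,8.5,0,0,0,0,0,0,8.5]'
python3 -m creep '[0,0,0,0,0,0,4.2,0,0,0,0,0,0,4.2,0,0,0,0,0,0,4.2,0,0,0,0,0,0,4.2,0,0,0,0,0,0,4.2,0,0,0,0,0,0,4.2]' 35
python3 -c "
from h import *
need([0.5,64.6,15],-45)"
```

```text
t: 10.73
ee_pos: [554.7, 17.9, 17.8]
orientation: [0.701, -0.602, 0.29, 0.248]
ft_force: [-0.1, -0.3, 0.1]
width: 84.8
gripper_force: 0.0
t: 11.23
ee_pos: [554.3, 18.0, 17.6]
orientation: [0.701, -0.602, 0.291, 0.248]
ft_force: [-2.9, 3.0, 7.2]
width: 44.6
gripper_force: 35.6
t 11.23 TCPc [ 0.7 65.9 17.6] turn [-0.001  0.001 -0.001] then shift cm [-0.1   0.02  0.28] F [-2.9  3.   7.2] w 44.6 q [ 0.71  0.58 -0.77  0.86 -0.92 -1.34]
```

```bash
cat >> h.py <<'E'
def arc(th,r=(0,159.9,17.6),piv=(0.7,-94,0)):
    P=np.array(piv)+R.from_euler('x',th).apply(r); need(P,-45+np.degrees(th))
E
python3 -m creep '[0,-0.05,0,0.64,0,-0.487,4.2,0,-0.05,0,0.64,0,-0.487,4.2,0,-0.05,0,0.64,0,-0.487,4.2,0,-0.05,0,0.64,0,-0.487,4.2,0,0,0,0,0,0,4.2,0,0,0,0,0,0,4.2,0,0,0,0,0,0,4.2]'
python3 -c "
from h import *
arc(0.2);need([0.5,0,0],-45)"
```

```text
t: 11.82
ee_pos: [555.0, 11.2, 47.9]
orientation: [0.727, -0.623, 0.219, 0.187]
ft_force: [-0.7, 2.2, -0.5]
width: 44.6
gripper_force: 36.7
t 11.82 TCPc [ 0.3 59.1 47.9] turn [-0.     0.001 -0.   ] then shift cm [ 0.05 -0.04 -0.1 ] F [-0.7  2.2 -0.5] w 44.6 q [ 0.65  0.44 -0.75  0.72 -0.83 -1.11]
t 11.82 TCPc [ 0.3 59.1 47.9] turn [-0.     0.201 -0.   ] then shift cm [ 0.79 -0.02  7.56] F [-0.7  2.2 -0.5] w 44.6 q [ 0.65  0.44 -0.75  0.72 -0.83 -1.11]
```

```bash
python3 -m creep '[0,-0.05,0,0.64,0,-0.487,4.2,0,-0.05,0,0.64,0,-0.487,4.2,0,-0.05,0,0.64,0,-0.487,4.2,0,-0.05,0,0.64,0,-0.487,4.2,0,-0.05,0,0.64,0,-0.487,4.2,0,-0.05,0,0.64,0,-0.487,4.2,0,0,0,0,0,0,4.2,0,0,0,0,0,0,4.2]'
python3 -c "
from h import *
arc(0.5)"
```

```text
t: 12.48
ee_pos: [558.0, -10.5, 90.5]
orientation: [0.751, -0.645, 0.108, 0.093]
ft_force: [1.7, 2.9, -1.0]
width: 44.4
gripper_force: 36.8
t 12.48 TCPc [-0.  37.1 90.5] turn [ 0.001  0.    -0.002] then shift cm [-0.03 -0.07 -0.18] F [ 1.7  2.9 -1. ] w 44.4 q [ 0.5   0.31 -0.61  0.38 -0.79 -0.63]
```

```bash
python3 -m creep '[0,-0.05,0,0.64,-0.05,-0.51,4.2,0,-0.05,0,0.64,0,-0.51,4.2,0,-0.05,0,0.64,0,-0.51,4.2,0,-0.05,0,0.64,0,-0.5,4.2,0,-0.05,0,0.64,0,-0.5,4.2,0,-0.05,0,0.64,0,-0.5,4.2,0,0,0,0,0,0,4.2,0,0,0,0,0,0,4.2]'
python3 - <<'E'
from h import *
arc(0.8)
im,d,c=shot("side"); cv2.imwrite('pics/s2.png',cv2.resize(im[100:300,150:430,::-1],None,fx=2.8,fy=2.8))
E
```

```text
t: 13.15
ee_pos: [563.2, -43.5, 125.5]
orientation: [0.758, -0.652, -0.006, -0.004]
ft_force: [1.0, -0.8, -2.1]
width: 44.3
gripper_force: 37.0
t 13.15 TCPc [1.000e-01 3.800e+00 1.255e+02] turn [ 0.003 -0.001 -0.003] then shift cm [-0.1  -0.06 -0.14] F [ 1.  -0.8 -2.1] w 44.3 q [ 0.26  0.28 -0.36 -0.02 -0.93 -0.1 ]
```

View pics/s2.png

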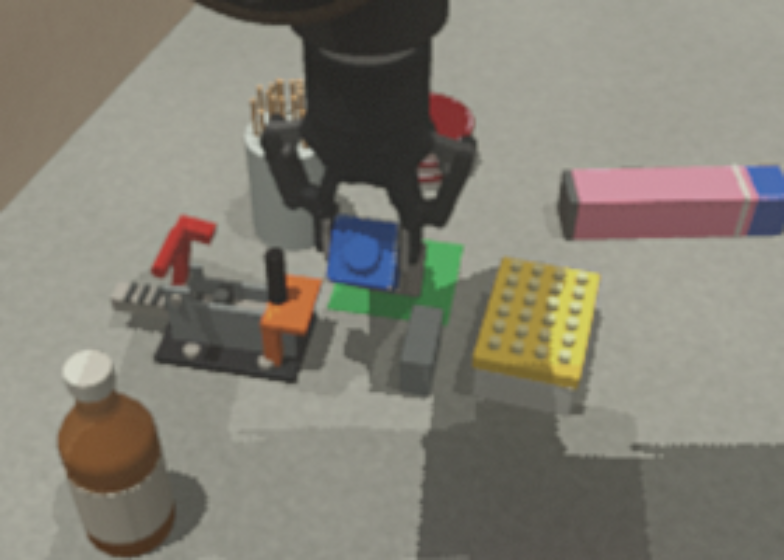

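The canister is held at about 45° with the cap at (362,258), and nothing else has been disturbed. Continue.

```bash
python3 -m creep '[0,-0.05,0,0.63,-0.05,-0.51,4.2,0,-0.05,0,0.63,0,-0.51,4.2,0,-0.05,0,0.63,0,-0.5,4.2,0,-0.05,0,0.63,0,-0.5,4.2,0,-0.05,0,0.63,0,-0.5,4.2,0,-0.05,0,0.63,0,-0.5,4.2,0,0,0,0,0,0,4.2,0,0,0,0,0,0,4.2]'
python3 -c "
from h import *
arc(1.1)"
```

```text
t: 13.87
ee_pos: [569.4, -84.1, 149.4]
orientation: [0.749, -0.644, -0.12, -0.1]
ft_force: [-0.5, 0.3, -4.3]
width: 44.5
gripper_force: 37.0
t 13.87 TCPc [  0.  -37.4 149.4] turn [ 0.004  0.    -0.003] then shift cm [-0.06 -0.07 -0.1 ] F [-0.5  0.3 -4.3] w 44.5 q [-0.03  0.35 -0.11 -0.33 -1.2   0.31]
```

```bash
for i in 1 2; do python3 -m creep '[0,0,0,0,0,0,4.2]' | grep -E "ft_f|ee_p"; done; python3 -m creep '[0,0,0,0.05,0,0.14,4.2,0,0,0,0,0,0,4.2,0,0,0,0,0,0,4.2]'| grep -E "ft_f|ee_p"; python3 -m creep '[0,0,0,0,0,0,4.2]' | grep -E "ft_f|ee_p"
python3 - <<'E'
from h import *
im,d,c=shot("side"); C=toC(cloud(c,d)); h=cv2.cvtColor(im,cv2.COLOR_RGB2HSV)
for th in (1.1,):
    for P in ([-22,-94,0],[22,-94,0],[-22,-94-45*np.sin(th),45*np.cos(th)]): print(P,proj(c,toW(P)).round())
cv2.imwrite('pics/s3.png',cv2.resize(im[150:250,230:370,::-1],None,fx=5.5,fy=5.5,interpolation=cv2.INTER_CUBIC))
E
```

```text
ee_pos: [569.3, -83.1, 149.8]
ft_force: [-0.5, 0.7, -3.5]
ee_pos: [569.5, -82.6, 150.3]
ft_force: [0.3, 0.3, -3.3]
ee_pos: [570.2, -83.0, 149.7]
ft_force: [-0.9, -0.8, -2.9]
ee_pos: [570.3, -83.3, 149.8]
ft_force: [0.2, 0.9, -4.1]
[-22, -94, 0] [299. 206.]
[22, -94, 0] [280. 203.]
[-22, np.float64(-134.1043312027646), np.float64(20.41182546415098)] [302. 188.]
```

View pics/s3.png

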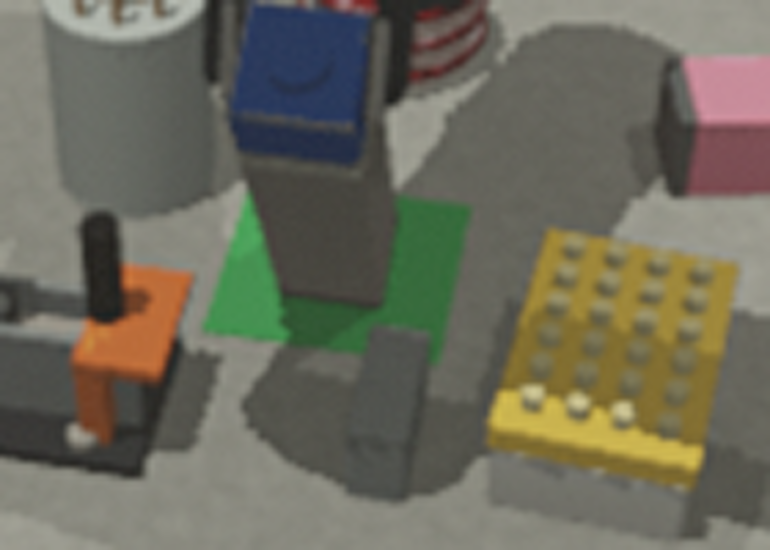

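```bash
for i in 1 2 3; do python3 -m creep '[0,0,0,0.05,0,0.14,4.2,0,0,0,0,0,0,4.2,0,0,0,0,0,0,4.2,0,0,0,0,0,0,4.2]'| grep -E "ft_f|ee_p"; done
python3 -c "
from h import *
arc(1.1)"
```

```text
ee_pos: [570.6, -83.5, 149.1]
ft_force: [-2.3, 2.1, 5.6]
ee_pos: [570.6, -83.4, 148.9]
ft_force: [-4.0, 3.5, 14.2]
ee_pos: [570.6, -83.3, 148.7]
ft_force: [-6.1, 5.6, 22.6]
t 15.42 TCPc [  1.3 -36.7 148.7] turn [-0.002  0.002  0.001] then shift cm [-0.01  0.06 -0.18] F [-6.1  5.6 22.6] w 44.7 q [-0.03  0.35 -0.11 -0.34 -1.19  0.32]
```

```bash
python3 -m creep '[0,-0.05,0,0.6,0.03,-0.63,4.2,0,-0.05,0,0.63,0,-0.5,4.2,0,-0.05,0,0.63,0,-0.5,4.2,0,0,0,0,0,0,4.2,0,0,0,0,0,0,4.2,0,0,0,0,0,0,4.2]'
python3 -c "
from h import *
arc(1.25)"
```

```text
t: 15.92
ee_pos: [575.0, -107.1, 156.0]
orientation: [0.739, -0.633, -0.174, -0.152]
ft_force: [-0.5, 2.5, 12.3]
width: 44.7
gripper_force: 39.0
t 15.92 TCPc [  2.  -60.9 156. ] turn [-0.004  0.001  0.001] then shift cm [-0.12  0.13 -0.09] F [-0.5  2.5 12.3] w 44.7 q [-0.16  0.41  0.01 -0.45 -1.34  0.46]
```

```bash
python3 -m creep '[0,-0.05,0,0.62,0.03,-0.51,4.2,0,-0.05,0,0.62,0,-0.5,4.2,0,-0.05,0,0.62,0,-0.5,4.2,0,0,0,0,0,0,4.2,0,0,0,0,0,0,4.2,0,0,0,0,0,0,4.2]'|grep ft_f
python3 -c "
from h import *
arc(1.4)"
```

```text
ft_force: [1.3, -0.8, 5.9]
t 16.42 TCPc [  1.2 -85.  158.7] turn [-0.003  0.001 -0.   ] then shift cm [-0.18  0.05 -0.11] F [ 1.3 -0.8  5.9] w 44.6 q [-0.28  0.5   0.12 -0.55 -1.49  0.56]
```

```bash
python3 -m creep '[0,-0.05,0,0.61,0.0,-0.49,4.2,0,-0.05,0,0.61,0,-0.49,4.2,0,-0.05,0,0.61,0,-0.49,4.2,0,0,0,0,0,0,4.2,0,0,0,0,0,0,4.2,0,0,0,0,0,0,4.2]'|grep ft_f
python3 - <<'E'
from h import *
arc(1.55); s=ctrl.observe(); print(s['wrist_torque'].round(2))
im,d,c=shot("side"); cv2.imwrite('pics/s4.png',cv2.resize(im[110:250,230:370,::-1],None,fx=4.2,fy=4.2,interpolation=cv2.INTER_CUBIC))
E
```

```text
ft_force: [0.3, -0.3, -0.1]
t 16.92 TCPc [   0.6 -108.1  157.7] turn [-0.001  0.001 -0.001] then shift cm [-0.16 -0.01 -0.19] F [ 0.3 -0.3 -0.1] w 44.7 q [-0.38  0.59  0.23 -0.64 -1.64  0.63]
[-2.39 -0.51 -0.11]
```

View pics/s4.png

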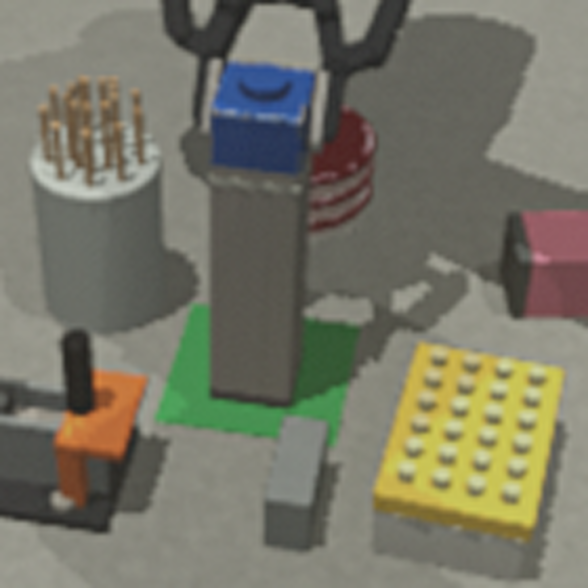

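The canister is nearly upright on the pad, with its foot edge at (215–295,400) in the crop. I'll make the last small turn, settle, and release.

```bash
python3 -m creep '[0,-0.02,0,0.29,0,-0.14,4.2,0,0,0,0,0,0,4.2,0,0,0,0,0,0,4.2,0,0,0,0,0,0,4.2]'|grep -E "ft_f|ee_p"
python3 - <<'E'
from h import *
arc(1.57); print(ctrl.observe()['wrist_torque'].round(2))
im,d,c=shot("side"); C=toC(cloud(c,d)); 
# face toward +y of the upright canister: tilt from depth
m=(d>0)&(abs(C[...,0])<16)&(C[...,2]>15)&(C[...,2]<140)&(C[...,1]>-105)&(C[...,1]<-82); P=C[m]
print(len(P),'y vs z slope',np.polyfit(P[:,2],P[:,1],1))
E
```

```text
ee_pos: [581.4, -156.2, 158.1]
ft_force: [1.0, -0.5, 7.1]
t 17.3 TCPc [   0.9 -110.4  158.1] turn [-0.001  0.002  0.001] then shift cm [-0.05  0.02 -0.2 ] F [ 1.  -0.5  7.1] w 44.7 q [-0.39  0.6   0.24 -0.66 -1.66  0.64]
[-0.61 -0.39 -0.23]
636 y vs z slope [-2.49918234e-02 -8.82178494e+01]
```

```bash
python3 -m creep '[0,0,0,0,0,0,4.7,0,0,0,0,0,0,5.2,0,0,0,0,0,0,6,0,0,0,0,0,0,7,0,0,0,0,0,0,8,0,0,0,0,0,0,8.5,0,0,0,0,0,0,8.5]'|grep -E "ft_f|wid"
python3 -m creep '[0,0,0,0,0,-1,8.5,0,0,0,0,0,-2,8.5,0,0,0,0,0,-3,8.5,0,0,0,0,0,-3,8.5,0,0,0,0,0,-3,8.5,0,0,0,0,0,0,8.5,0,0,0,0,0,0,8.5]'
python3 - <<'E'
from h import *
im,d,c=shot("side"); C=toC(cloud(c,d)); 
m=(d>0)&(abs(C[...,0])<16)&(C[...,2]>15)&(C[...,2]<140)&(C[...,1]>-105)&(C[...,1]<-82); P=C[m]
print(len(P),'y vs z slope',np.polyfit(P[:,2],P[:,1],1))
h=cv2.cvtColor(im,cv2.COLOR_RGB2HSV); b=(h[...,0]>105)&(h[...,0]<125)&(h[...,1]>150)&(C[...,2]>186)&(C[...,2]<194); print('cap top',np.percentile(C[b],[3,50,97],axis=0).round())
cv2.imwrite('pics/s5.png',cv2.resize(im[60:300,150:430,::-1],None,fx=2.5,fy=2.5,interpolation=cv2.INTER_CUBIC))
E
```

```text
ft_force: [-0.6, -0.1, 0.6]
width: 84.7
t: 18.52
ee_pos: [594.3, -242.1, 243.3]
orientation: [0.701, -0.602, -0.289, -0.25]
ft_force: [0.5, -0.2, -0.1]
width: 84.8
gripper_force: 0.0
622 y vs z slope [-9.79839358e-04 -8.83426620e+01]
cap top [[ -17. -125.  190.]
 [  -2. -101.  191.]
 [  19.  -92.  193.]]
```

View pics/s5.png

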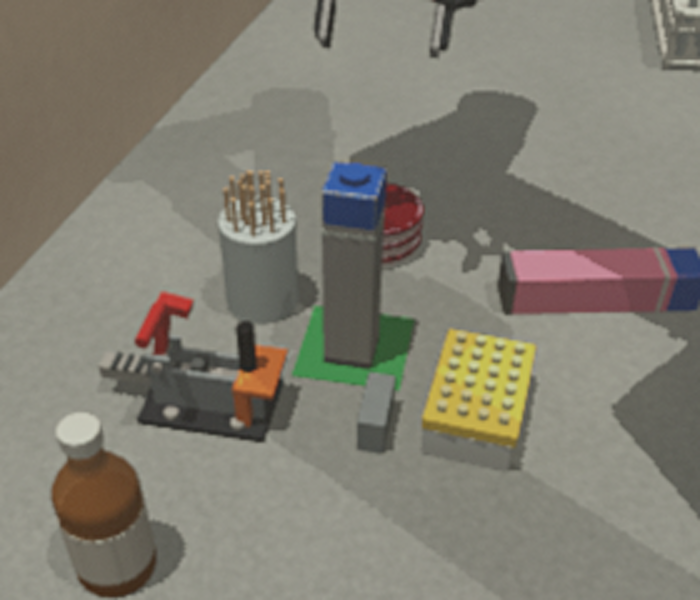

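The canister stands by itself, foot edge at (325–378,362), inside the green pad with the blue cap on top. The bystanders are in place and the gripper is clear.

```bash
python3 -c "
from workcell import ctrl
print(ctrl.finish_job())"
```

```text
the job is handed in; nothing more can be done
None
```

I lifted the pawl, slid the clamp bar fully back, and left the canister standing upright by itself, cap up and wholly on the green pad, with the bystanders unmoved; at one point in the tip force readings suggest the foot was about 0.5 mm off the bench, and I lowered it back at once.

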